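Seat a test enclosure in the corner gauge and hold it on its probe

ROBOT

A 7-joint arm with a two-finger parallel gripper is mounted at the origin on the work surface. World frame = base frame: x ahead of the robot, y to its left, z up, the work surface at z = 0. Lengths are in m, angles in rad, forces in N, time in s.
With the tool pointing down it reaches from about 0.35 to 0.9 m from the base axis. Payload 8.1 kg.
Tool frame: the origin (TCP) lies at the very end of the fingers, on their centre line; the grasp point (between the pads) lies 19 mm behind it; z points along the fingers, y is the line along which they close (so a half turn about z gives the same grasp; the last joint's range is limited). The gripper opens to 92 mm and grips with 3 to 60 N. Pads are 19 mm wide; open, the fingers measure 130 mm over their backs; the gripper's body (75 mm by 190 mm) begins 47 mm behind the grasp point.
Start: joints at [-1.375, 0.434, 0.025, 1.573, -0.012, 1.134, -0.075], TCP at [0.184, 0.597, 0.227] pointing down, gripper open.
Joint ranges: [-2.62, 2.62], [-0.44, 2.09], [-1.27, 1.32], [0.08, 2.57], [-1.32, 4.46], [0.12, 2], [-2.74, 2.74]. Speed limits (rad/s): [2.22, 2.22, 3.01, 3.01, 3.14, 3.14, 3.14].

INTERFACE

Orientations are given as a rotation vector (axis times angle).
In Python, from cell import readout, cams, job gives the robot as it stands.
- The arm moves only by the tool drive_tool, never from a script. Its argument "commands" is a list of rows, each a list of 3 entries, a list of its own where there are three numbers: the turn, a rotation vector about the tool's x, y, z in rad, then the shift along the tool's x, y, z in cm, then the gripper's target within -1 to 1 (fully open at 1, half-way at 0, shut at -1). A call has 1 to 20 rows; each row is the pose to reach, as a shift and turn from the pose commanded when the call began, along the tool's axes at that moment; what a row does not reach only later rows make up. A row lasts 1/12 s, in which the tool goes at most 41.7 mm and 7.16 degrees, less where a joint would pass 70% of its speed; a pose out of reach is approached as far as the arm can. A call with a gripper value outside its range is refused whole. The fingers move at their own pace and stop on an object; "newtons" is the grip in N (left out, the last holds). Time passes only in rows, so rows that repeat a pose let the fingers close. It gives the time, the measured TCP pose, the force, the opening and the grip force at its end, in the units of the state.
- readout.observe(): the state, without advancing time (a new reading comes with each control period).
- cams.get_image(name): name is "side" or "top"; returns the picture (400x640x3 uint8, blue, green, red); there is no depth.
- cams.camera_info(name): a dict with "camera_matrix" (3x3 intrinsics, pixels), "k1" (the pictures are not rectified: a ray, as slopes to the right and down, at radius r is drawn at 1 + k1 r^2 times it, then the intrinsics apply), "R" (3x3) and "t" (3): a world point X has camera coordinates R X + t. Camera axes: x right, y down, z forward; pixel columns grow to the right and rows downward; lengths in m; the calibration is good to about 2 mm. A picture is of the moment at which its call begins. camera_info takes no time and is no camera call.
- job.sign_off(): hands the job in; it is judged then, once.
The state is a dict: "clock": time; "joints": joint angles; "dq": joint speeds; "joint_efforts": joint torques, N m; "position": TCP position; "ee_rot": TCP orientation; "force": force on the tool from outside, world axes, zero at the start; "ft_torque": the same for the moment, N m; "width": opening from 0.0 (shut) to 1.0 (fully open); "gripper_force": force on a finger pad.
Only numpy, scipy, OpenCV 4.12 (cv2) and the standard library are available. Lean on these libraries where they do the work, as an engineer would, in place of code of your own. Each camera call takes 0.05 s, during which the arm holds its last target. There are 200 camera calls.

TASK

The die-cast enclosure has come out of the climatic chamber and needs its contact check: slide it across the bench, flat on its base and never lifted, into the corner gauge, with a long side flat against the long stop and an end flat against the end stop, so that the spring probe is pushed back level with the face of the end stop. Keep pressing it firmly against both stops at once and finish like that, with the fingers still on the enclosure. Leave the bottle, jar, screwdriver and tray where they are.

Things in the scene. Friction and masses are not known exactly. Their poses are not given: they have to be found in the camera images.
- specimen_center (a point): Centre (30 mm above the bench) of the loose grey die-cast enclosure: box 90 mm long (x), 56 wide (y), 60 high, 0.3 to 0.65 kg, dark seam under its lid. A round connector stands on the lid 20 mm off centre towards +x, top 76 mm above the bench. May be seated either way round. Slides easily (friction about 0.25). Can be gripped across its width with the fingertips above the 18 mm high stops.
- corner (a point): Inner corner of the fixed corner gauge at bench height, where the inner faces of its two aluminium stops (18 mm high) would meet. x runs along the long stop's face, y along the end stop's face, both away from the corner; z up. No base plate: the enclosure slides on the bench itself. Seated, its centre is at x = 45, y = 28 mm, its long sides along x.
- stop_long: The long stop of the gauge: aluminium bar, 18 mm high, 20 mm thick, 110 mm long. Same origin and axes as corner; it fills x from 10 to 120 mm and y from -20 to 0 mm, so its working face is y = 0.
- stop_end: The end stop of the gauge: aluminium bar, 18 mm high, 24 mm thick, 50 mm long. Same origin and axes as corner; it fills x from -24 to 0 mm and y from 8 to 58 mm, so its working face is x = 0. The brass probe comes out of this face.
- probe (a joint): How far the spring probe is pushed in (m): 0 = sticks out its full 6 mm from the end stop's face, 0.006 = tip level with it. Brass pin, 8 mm diameter, along x of corner, at y = 28 mm, 10 mm above the bench; pushed in towards -x, 2 N at first, 5 N when level; springs out again. Come at it along the long stop, not sideways.
- bottle: White plastic bottle, 56 mm diameter, 140 mm high, origin under its base. Leave alone.
- jar: Amber jar with black cap, 60 mm diameter, 70 mm high, origin under its base. Leave alone.
- driver: Screwdriver lying on the bench along its x. Leave alone.
- tray: Open steel tray, 90 x 120 x 30 mm, origin under its base. Leave alone.
There are look-alikes about, which are no part of the job. Of the things that look like the part that bears specimen_center, take the one that is farthest to the robot's right at the start. Leave any orange or turquoise look-alike of the part that bears corner alone.

How it is judged:
By the outcome, as a careful person would: the job done as asked, in the order asked, and still so for the second after the job is handed in, while the arm keeps its last pose, push and grip.
It also fails if it takes over 54 s, if anything falls off the work surface, if the arm or the gripper's body presses on something with over 40 N, if the wrist force passes 120 N, or if a joint passes its speed limit or range.

## Working session

There is one attempt and no reset: what is moved stays moved. The work goes in short steps, Python scripts to look and compute and a tool call to move; the robot and the scene stay as the last step left them, time stands still between calls to the robot, and variables do not carry over. Pictures are saved under pics/ and viewed, at most 10 in all, crops included, and the job is handed in when it is done.

Besides the shell and the picture viewer there is one more tool, called after "Emit:" in YAML: its name, and indented under it one key for each argument. drive_tool: Moves the arm, as the interface text tells. Its arguments: {"type":"object","properties":{"commands":{"type":"array"},"newtons":{"type":"number"}},"required":["commands"]}

```bash
mkdir -p pics
python3 - <<'E'
from cell import readout,cams
import cv2
for n in("top","side"):
    im=cams.get_image(n); cv2.imwrite(f"pics/{n}0.png",im); i=cams.camera_info(n); print(n,i)
print(readout.observe())
E
```

```text
top {'camera_matrix': array([[378.85564178,   0.        , 321.17805218],
       [  0.        , 378.85564178, 198.52820559],
       [  0.        ,   0.        ,   1.        ]]), 'k1': -0.04624377851391995, 'R': array([[-0.01107701, -0.99971148,  0.02131348],
       [-0.98643426,  0.00743372, -0.16398841],
       [ 0.16378266, -0.02284085, -0.98623199]]), 't': array([0.02030646, 0.56669069, 1.07039663])}
side {'camera_matrix': array([[424.99196525,   0.        , 324.79680021],
       [  0.        , 424.99196525, 205.62106133],
       [  0.        ,   0.        ,   1.        ]]), 'k1': -0.10938058862442084, 'R': array([[ 7.84936111e-01, -6.19576685e-01, -1.80555418e-04],
       [-4.00983619e-01, -5.07780329e-01, -7.62477065e-01],
       [ 4.72321330e-01,  5.98568182e-01, -6.47015218e-01]]), 't': array([-0.43503726,  0.30134457,  0.87392016])}
{'clock': 0.1, 'joints': array([-1.37457708,  0.43515213,  0.02499234,  1.57401068, -0.01161052,
        1.13401764, -0.07514029]), 'dq': array([-0.00011532, -0.00316034,  0.00096515, -0.00123977,  0.00042456,
        0.00103621, -0.00014207]), 'joint_efforts': array([ 3.24985245e-03, -6.69128537e+01,  9.88043658e-01, -3.15140426e+01,
       -6.04389282e-02,  3.74133652e-02,  5.26376255e-05]), 'position': array([0.18391554, 0.59683677, 0.22602264]), 'ee_rot': array([-4.67830640e-01, -3.10647607e+00,  2.26188189e-03]), 'force': array([ 0.22160585,  0.31495995, -0.10477574]), 'ft_torque': array([ 0.05014317, -0.01370782,  0.05459649]), 'gripper_force': 0.0, 'width': 1.0001749489177099}
```

View pics/top0.png

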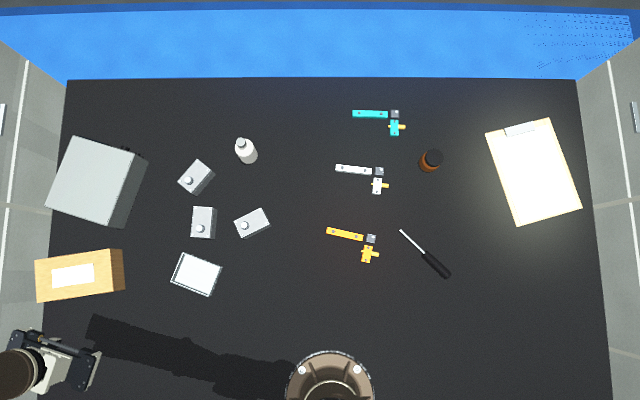

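View pics/side0.png

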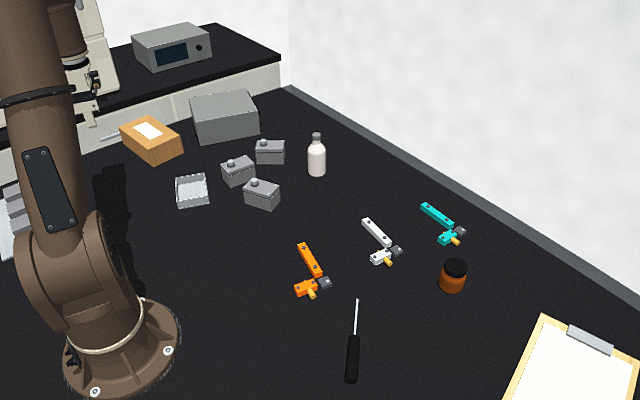

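Candidates in the top view. Enclosures are at (196,177), (203,222) and (252,222); the farthest right is (252,222). Gauges are turquoise (375,115), aluminium (360,175) and orange (350,240); I take the aluminium one. I'll check both with an enlarged crop.

Run:
```python
import cv2,numpy as np
im=cv2.imread("pics/top0.png")
a=cv2.resize(im[195:250,225:280],None,fx=7,fy=7,interpolation=cv2.INTER_CUBIC)
b=cv2.resize(im[150:205,330:395],None,fx=6,fy=7,interpolation=cv2.INTER_CUBIC)
cv2.imwrite("pics/c1.png",np.hstack([a,b]))
s=cv2.imread("pics/side0.png")
a=cv2.resize(s[165:220,235:290],None,fx=7,fy=7,interpolation=cv2.INTER_CUBIC)
b=cv2.resize(s[210:275,350:415],None,fx=6,fy=6,interpolation=cv2.INTER_CUBIC)
cv2.imwrite("pics/c2.png",np.hstack([a,cv2.resize(b,(390,385))]))
```

```text
(no output)
```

View pics/c1.png

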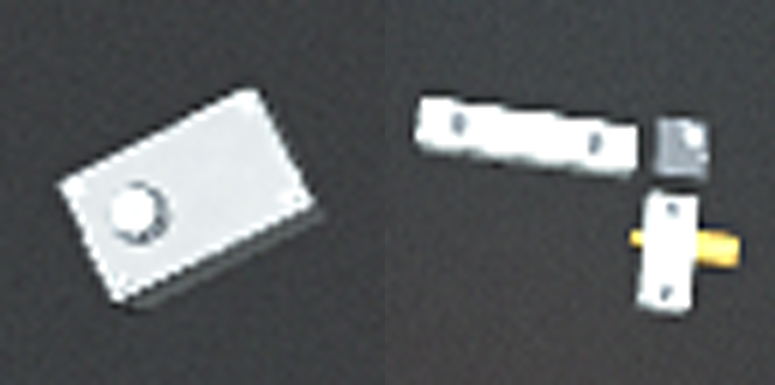

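View pics/c2.png

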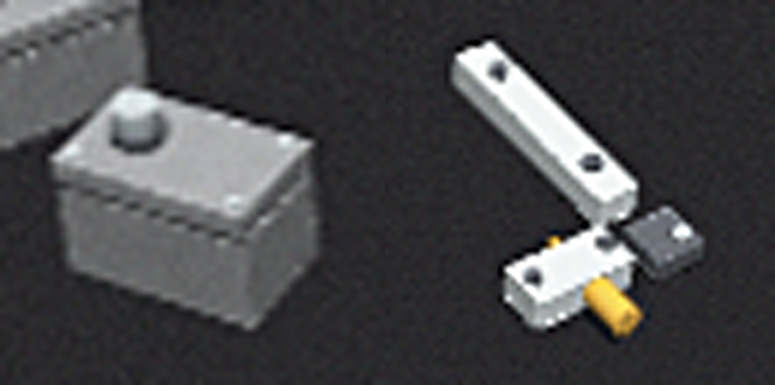

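```bash
cat > h.py <<'E'
import numpy as np, cv2
from cell import readout,cams
from scipy.optimize import least_squares
from scipy.spatial.transform import Rotation as Ro
I={n:cams.camera_info(n) for n in("top","side")}
def proj(n,X):
    i=I[n];c=np.atleast_2d(X)@i["R"].T+i["t"];s=c[:,:2]/c[:,2:]
    s=s*(1+i["k1"]*(s**2).sum(1,keepdims=True));K=i["camera_matrix"]
    return s*K[0,0]+K[:2,2]
def w(p,L):
    L=np.array(L,float)/1000;c,s=np.cos(p[2]),np.sin(p[2])
    return np.c_[p[0]+c*L[:,0]-s*L[:,1],p[1]+s*L[:,0]+c*L[:,1],L[:,2]]
def fit(obs,p0):
    f=lambda p:np.concatenate([(proj(n,w(p,L))-px).ravel() for n,L,px in obs])
    r=least_squares(f,p0,loss="soft_l1");return r.x,np.round(r.fun.reshape(-1,2),1) if 0 else np.round(f(r.x).reshape(-1,2),1)
def crop(px,o,sx,sy,off=0): px=np.array(px,float);return np.c_[(px[:,0]-off+.5)/sx-.5+o[0],(px[:,1]+.5)/sy-.5+o[1]]
E
python3 - <<'E'
from h import *
# specimen: +x end has connector
lt=[[45,28,60],[-45,28,60],[-45,-28,60],[45,-28,60]]
T=crop([(62,186),(253,90),(314,205),(115,302)],(225,195),7,7)
S=crop([(125,86),(52,160),(240,218),(315,145),(70,268),(252,328)],(235,165),7,7)
# top: connector end is left: (62,186),(115,302). 
LT=[[45,-28,60],[-45,-28,60],[-45,28,60],[45,28,60]]
LS=[[45,-28,60],[45,28,60],[-45,28,60],[-45,-28,60],[45,28,0],[-45,28,0]]
for o in([("top",LT,T)],[("side",LS,S)],[("top",LT,T),("side",LS,S)]):
    p,r=fit(o,[.45,.2,2.]);print("spec",p,np.degrees(p[2]),r.tolist())
LG=[[10,-20,18],[120,-20,18],[120,0,18],[10,0,18],[0,8,18],[-24,8,18],[-24,58,18],[0,58,18]]
T=crop([(637,125),(420,97),(415,150),(633,175),(650,192),(700,197),(690,312),(638,305)],(330,150),6,7,385)
S=crop([(637,185),(490,42),(455,68),(597,208),(600,225),(635,255),(540,305),(505,282)],(350,210),6,385/65,385)
for o in([("top",LG,T)],[("side",LG,S)],[("top",LG,T),("side",LG,S)]):
    p,r=fit(o,[.5,-.1,1.5]);print("gauge",p,np.degrees(p[2]),r.tolist())
o=readout.observe();M=Ro.from_rotvec(o["ee_rot"]).as_matrix();print(M.round(3))
E
```

```text
spec [0.49631608 0.2175357  2.03330378] 116.49972530626351 [[-0.6, -0.2], [0.3, -0.6], [0.1, 0.2], [0.1, 0.6]]
spec [0.4969389  0.2213196  2.02171003] 115.83545211453577 [[0.3, -0.4], [-0.1, -0.3], [0.1, 0.1], [-0.3, -0.6], [-0.1, 0.5], [0.2, 0.8]]
spec [0.49620942 0.21903512 2.02470696] 116.00716355454608 [[-1.1, -0.4], [-0.1, -0.4], [-0.5, 0.4], [-0.5, 0.5], [0.5, 0.1], [0.0, 0.2], [0.4, 0.6], [-0.1, -0.2], [0.0, 1.0], [0.4, 1.3]]
gauge [ 0.64495712 -0.14843823  1.45445531] 83.33415056829371 [[-0.3, 0.5], [0.3, 0.6], [0.5, -0.7], [-0.2, -0.4], [-0.0, 0.1], [-0.6, 0.2], [-0.2, -0.3], [0.6, -0.1]]
gauge [ 0.6432139  -0.14684327  1.45260067] 83.22788772812238 [[0.1, 0.5], [-0.3, 0.4], [-0.4, -1.5], [0.7, -0.5], [0.1, 0.2], [0.1, 1.0], [-0.1, 0.4], [-0.0, -1.8]]
gauge [ 0.64389449 -0.14743354  1.45346774] 83.27756705851259 [[-0.7, 0.8], [-0.0, 0.9], [0.2, -0.4], [-0.5, -0.0], [-0.3, 0.4], [-0.9, 0.6], [-0.5, 0.1], [0.3, 0.2], [0.5, 0.5], [-0.0, 0.4], [-0.1, -1.4], [1.0, -0.5], [0.4, 0.2], [0.5, 1.0], [0.3, 0.4], [0.3, -1.8]]
[[-0.956  0.295 -0.   ]
 [ 0.295  0.956 -0.001]
 [-0.    -0.001 -1.   ]]
```

Emit:
drive_tool:
  commands:
    - [[0,0,0.817],[-41.0,-26.9,0],1]
    - [[0,0,0.817],[-41.0,-26.9,0],1]
    - [[0,0,0.817],[-41.0,-26.9,0],1]
    - [[0,0,0.817],[-41.0,-26.9,0],1]
    - [[0,0,0.817],[-41.0,-26.9,0],1]
    - [[0,0,0.817],[-41.0,-26.9,0],1]
    - [[0,0,0.817],[-41.0,-26.9,0],1]
    - [[0,0,0.817],[-41.0,-26.9,0],1]
    - [[0,0,0.817],[-41.0,-26.9,0],1]
    - [[0,0,0.817],[-41.0,-26.9,0],1]
    - [[0,0,0.817],[-41.0,-26.9,0],1]
    - [[0,0,0.817],[-41.0,-26.9,0],1]
    - [[0,0,0.817],[-41.0,-26.9,0],1]
    - [[0,0,0.817],[-41.0,-26.9,0],1]
    - [[0,0,0.817],[-41.0,-26.9,0],1]
    - [[0,0,0.817],[-41.0,-26.9,0],1]
    - [[0,0,0.817],[-41.0,-26.9,0],1]
    - [[0,0,0.817],[-41.0,-26.9,0],1]
  newtons: 40

```text
clock: 1.6
position: [0.4959, 0.2207, 0.2267]
ee_rot: [-1.66, -2.667, -0.0]
force: [-0.2, 0.5, 0.5]
width: 1.001
gripper_force: 0.0
```

Emit:
drive_tool:
  commands:
    - [[0,0,0],[0,0,4],1]
    - [[0,0,0],[0,0,8],1]
    - [[0,0,0],[0,0,11],1]
    - [[0,0,0],[0,0,13],1]
    - [[0,0,0],[0,0,14],1]
    - [[0,0,0],[0,0,14],1]
    - [[0,0,0],[0,0,14],1]

```text
clock: 2.18
position: [0.4968, 0.2199, 0.0872]
ee_rot: [1.663, 2.666, 0.0]
force: [0.5, 0.1, 0.7]
width: 1.002
gripper_force: 0.0
```

Run:
```python
from h import *
a=cams.get_image("top");b=cams.get_image("side")
a=cv2.resize(a[170:260,195:295],None,fx=4,fy=4,interpolation=cv2.INTER_CUBIC)
b=cv2.resize(b[140:230,215:315],None,fx=4,fy=4,interpolation=cv2.INTER_CUBIC)
cv2.imwrite("pics/d1.png",np.hstack([a,b]));print(readout.observe()["position"])
```

```text
[0.49764679 0.22016243 0.08824398]
```

View pics/d1.png

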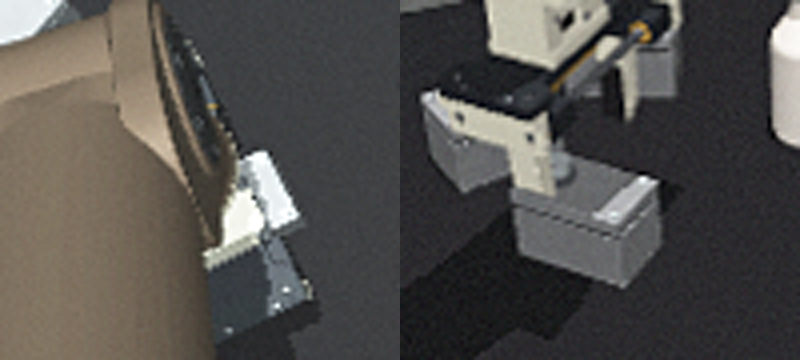

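The fingers straddle the enclosure: the near fingertip is at crop (535,193), outside its near long side, and the gripper is aligned with the box. I'll go down and close.

Emit:
drive_tool:
  commands:
    - [[0,0,0],[0,0,2],1]
    - [[0,0,0],[0,0,4],1]
    - [[0,0,0],[0,0,5.5],1]
    - [[0,0,0],[0,0,6.3],1]
    - [[0,0,0],[0,0,6.3],1]
    - [[0,0,0],[0,0,6.3],1]
    - [[0,0,0],[0,0,6.3],0.2]
    - [[0,0,0],[0,0,6.3],-0.5]
    - [[0,0,0],[0,0,6.3],-0.5]
    - [[0,0,0],[0,0,6.3],-0.5]
    - [[0,0,0],[0,0,6.3],-0.5]
    - [[0,0,0],[0,0,6.3],-0.5]
    - [[0,0,0],[0,0,6.3],-0.5]
    - [[0,0,0],[0,0,6.3],-0.5]
  newtons: 40

```text
clock: 3.45
position: [0.4969, 0.2197, 0.0239]
ee_rot: [1.663, 2.665, 0.001]
force: [0.2, 0.4, 3.2]
width: 0.603
gripper_force: 40.0
```

Emit:
drive_tool:
  commands:
    - [[0,0,0.03],[-0.7,0,0],-0.5]
    - [[0,0,0.08],[-2,-0.1,0],-0.5]
    - [[0,0,0.14],[-4,-0.2,0],-0.5]
    - [[0,0,0.2],[-6,-0.3,0],-0.5]
    - [[0,0,0.26],[-8,-0.4,0],-0.5]
    - [[0,0,0.32],[-10,-0.5,0],-0.5]
    - [[0,0,0.38],[-12,-0.6,0],-0.5]
    - [[0,0,0.44],[-14,-0.7,0],-0.5]
    - [[0,0,0.5],[-16,-0.8,0],-0.5]
    - [[0,0,0.55],[-18,-0.9,0],-0.5]
    - [[0,0,0.572],[-20,-1,0],-0.5]
    - [[0,0,0.572],[-22,-1.1,0],-0.5]
    - [[0,0,0.572],[-24,-1.2,0],-0.5]
    - [[0,0,0.572],[-26,-1.3,0],-0.5]
    - [[0,0,0.572],[-28,-1.4,0],-0.5]
    - [[0,0,0.572],[-29.5,-1.5,0],-0.5]
    - [[0,0,0.572],[-30.3,-1.5,0],-0.5]
    - [[0,0,0.572],[-30.3,-1.5,0],-0.5]
    - [[0,0,0.572],[-30.3,-1.5,0],-0.5]

```text
clock: 5.03
position: [0.6165, -0.0608, 0.024]
ee_rot: [2.35, 2.083, -0.0]
force: [0.2, -1.7, 5.6]
width: 0.606
gripper_force: 40.0
```

Run:
```python
from h import *
a=cams.get_image("top");b=cams.get_image("side")
a=cv2.resize(a[140:220,300:400],None,fx=4,fy=4,interpolation=cv2.INTER_CUBIC)
b=cv2.resize(b[190:290,320:420],None,fx=4,fy=4,interpolation=cv2.INTER_CUBIC)
cv2.imwrite("pics/e1.png",np.hstack([cv2.copyMakeBorder(a,0,80,0,0,0),b]));o=readout.observe();print(o["position"],o["ee_rot"],o["force"],o["width"])
```

```text
[ 0.61637505 -0.05971706  0.02401074] [2.34849126e+00 2.08544678e+00 3.04542259e-04] [ 0.04129537 -2.00653669  5.90448963] 0.6128671554219227
```

View pics/e1.png

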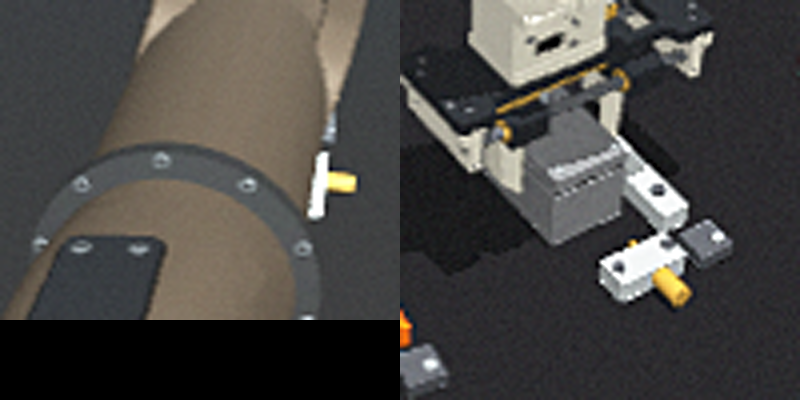

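The side view shows the box parallel to the long stop and clear of the probe: box front corner is at crop (555,243), probe tip at (633,245). I'll close onto the long stop along tool +y.

Emit:
drive_tool:
  commands:
    - [[0,0,0],[0,0.2,0],-0.5]
    - [[0,0,0],[0,0.4,0],-0.5]
    - [[0,0,0],[0,0.6,0],-0.5]
    - [[0,0,0],[0,0.7,0],-0.5]
    - [[0,0,0],[0,0.8,0],-0.5]
    - [[0,0,0],[0,0.8,0],-0.5]

```text
clock: 5.63
position: [0.6239, -0.0595, 0.024]
ee_rot: [-2.347, -2.087, -0.0]
force: [-1.3, -0.0, 6.8]
width: 0.604
gripper_force: 40.0
```

Emit:
drive_tool:
  commands:
    - [[0,0,0],[0,0.1,0],-0.5]
    - [[0,0,0],[0,0.2,0],-0.5]
    - [[0,0,0],[0,0.3,0],-0.5]
    - [[0,0,0],[0,0.3,0],-0.5]

```text
clock: 5.97
position: [0.6268, -0.0598, 0.024]
ee_rot: [-2.347, -2.087, -0.0]
force: [-2.6, -0.1, 7.2]
width: 0.608
gripper_force: 40.0
```

Emit:
drive_tool:
  commands:
    - [[0,0,0],[0,0.1,0],-0.5]
    - [[0,0,0],[0,0.2,0],-0.5]
    - [[0,0,0],[0,0.2,0],-0.5]

```text
clock: 6.22
position: [0.6281, -0.0599, 0.024]
ee_rot: [-2.347, -2.086, 0.001]
force: [-3.7, 0.6, 10.5]
width: 0.608
gripper_force: 40.0
```

Emit:
drive_tool:
  commands:
    - [[0,0,0],[0,0.1,0],-0.5]
    - [[0,0,0],[0,0.2,0],-0.5]
    - [[0,0,0],[0,0.2,0],-0.5]
    - [[0,0,0],[0,0.2,0],-0.5]

```text
clock: 6.55
position: [0.6283, -0.0599, 0.0241]
ee_rot: [-2.345, -2.083, 0.004]
force: [-10.8, 2.0, 17.8]
width: 0.607
gripper_force: 40.0
```

Run:
```python
from h import *
b=cams.get_image("side")
b=cv2.resize(b[195:275,330:430],None,fx=7,fy=7,interpolation=cv2.INTER_CUBIC)
cv2.imwrite("pics/f1.png",b);o=readout.observe();print(o)
```

```text
{'clock': 6.6, 'joints': array([-0.25608254,  0.69408101,  0.40745089,  1.76690661, -0.37768189,
        0.76354999,  0.22652104]), 'dq': array([-1.34383451e-03,  1.20081890e-03,  4.78531960e-04,  3.93673083e-04,
        4.72988051e-04,  5.99969345e-05, -9.51382395e-04]), 'joint_efforts': array([  0.26077344, -64.65198755,   8.51444006, -24.75210965,
        -0.32053065,  -3.69645886,   0.34156795]), 'position': array([ 0.628301  , -0.05986338,  0.02407948]), 'ee_rot': array([-2.34529939, -2.08352527,  0.00348543]), 'force': array([-11.13817284,   2.41800106,  17.32292133]), 'ft_torque': array([ 0.22752935,  2.31755294, -0.31011634]), 'gripper_force': 40.01123785972595, 'width': 0.6080215936898447}
```

View pics/f1.png

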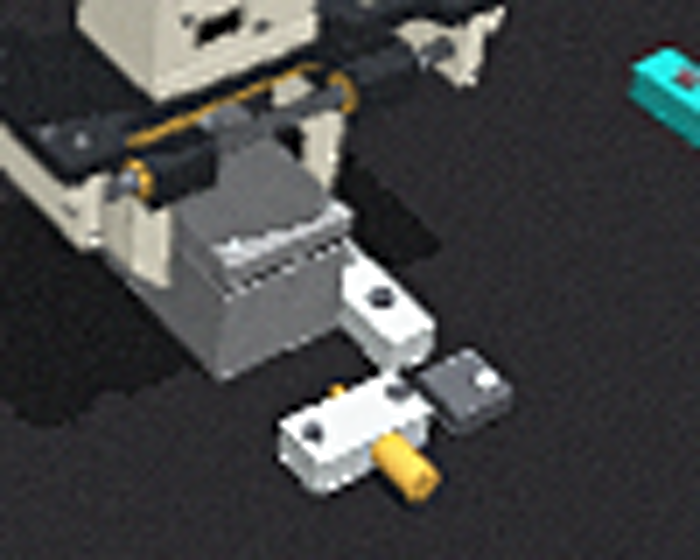

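The box is on the long stop (about 11 N, front face beyond the probe tip at (335,392)). I'll ease off a little and slide along the stop towards the probe.

Emit:
drive_tool:
  commands:
    - [[0,0,0],[0,-0.15,0],-0.5]
    - [[0,0,0],[-0.4,-0.15,0],-0.5]
    - [[0,0,0],[-0.9,-0.15,0],-0.5]
    - [[0,0,0],[-1.4,-0.15,0],-0.5]
    - [[0,0,0],[-1.9,-0.15,0],-0.5]
    - [[0,0,0],[-2.4,-0.15,0],-0.5]
    - [[0,0,0],[-2.8,-0.15,0],-0.5]
    - [[0,0,0],[-3.1,-0.15,0],-0.5]
    - [[0,0,0],[-3.1,-0.15,0],-0.5]
    - [[0,0,0],[-3.1,-0.15,0],-0.5]

```text
clock: 7.43
position: [0.6244, -0.09, 0.024]
ee_rot: [-2.345, -2.085, 0.001]
force: [-6.8, 2.2, 14.2]
width: 0.611
gripper_force: 40.0
```

Emit:
drive_tool:
  commands:
    - [[0,0,0],[-0.15,0,0],-0.5]
    - [[0,0,0],[-0.3,0,0],-0.5]
    - [[0,0,0],[-0.45,0,0],-0.5]
    - [[0,0,0],[-0.6,0,0],-0.5]
    - [[0,0,0],[-0.6,0,0],-0.5]

```text
clock: 7.85
position: [0.6238, -0.0943, 0.0241]
ee_rot: [-2.343, -2.086, -0.001]
force: [-7.0, 5.2, 14.8]
width: 0.609
gripper_force: 40.0
```

Emit:
drive_tool:
  commands:
    - [[0,0,0],[-0.15,0,0],-0.5]
    - [[0,0,0],[-0.3,0,0],-0.5]
    - [[0,0,0],[-0.45,0,0],-0.5]
    - [[0,0,0],[-0.5,0,0],-0.5]
    - [[0,0,0],[-0.5,0,0],-0.5]

```text
clock: 8.27
position: [0.6233, -0.0981, 0.0241]
ee_rot: [-2.341, -2.086, -0.002]
force: [-7.0, 10.6, 15.7]
width: 0.61
gripper_force: 40.0
```

Emit:
drive_tool:
  commands:
    - [[0,0,0],[-0.1,0,0],-0.5]
    - [[0,0,0],[-0.2,0,0],-0.5]
    - [[0,0,0],[-0.3,0,0],-0.5]
    - [[0,0,0],[-0.3,0,0],-0.5]

```text
clock: 8.6
position: [0.6232, -0.0989, 0.0241]
ee_rot: [-2.339, -2.086, -0.004]
force: [-6.9, 15.7, 17.6]
width: 0.607
gripper_force: 40.0
```

Emit:
drive_tool:
  commands:
    - [[0,0,0],[0,0,0],-0.5]
    - [[0,0,0],[-0.1,0.05,0],-0.5]
    - [[0,0,0],[-0.2,0.1,0],-0.5]
    - [[0,0,0],[-0.2,0.15,0],-0.5]
    - [[0,0,0],[-0.2,0.15,0],-0.5]
    - [[0,0,0],[-0.2,0.15,0],-0.5]
  newtons: 55

```text
clock: 9.1
position: [0.6233, -0.099, 0.0241]
ee_rot: [-2.335, -2.085, -0.004]
force: [-13.1, 21.0, 24.1]
width: 0.609
gripper_force: 55.0
```

Run:
```python
from h import *
b=cams.get_image("side");t=cams.get_image("top")
b=cv2.resize(b[205:270,345:415],None,fx=8,fy=8,interpolation=cv2.INTER_CUBIC)
t=cv2.resize(t[150:215,365:395],None,fx=8,fy=8,interpolation=cv2.INTER_CUBIC)
cv2.imwrite("pics/g1.png",np.hstack([b,t]));o=readout.observe();print(o["position"],o["ee_rot"],o["force"],o["ft_torque"],o["width"])
```

```text
[ 0.62331233 -0.09898163  0.02414689] [-2.33518864 -2.08477446 -0.00439663] [-12.71971202  20.60695348  24.2670078 ] [ 3.89558954  2.60169046 -0.49302134] 0.6038164053777183
```

View pics/g1.png

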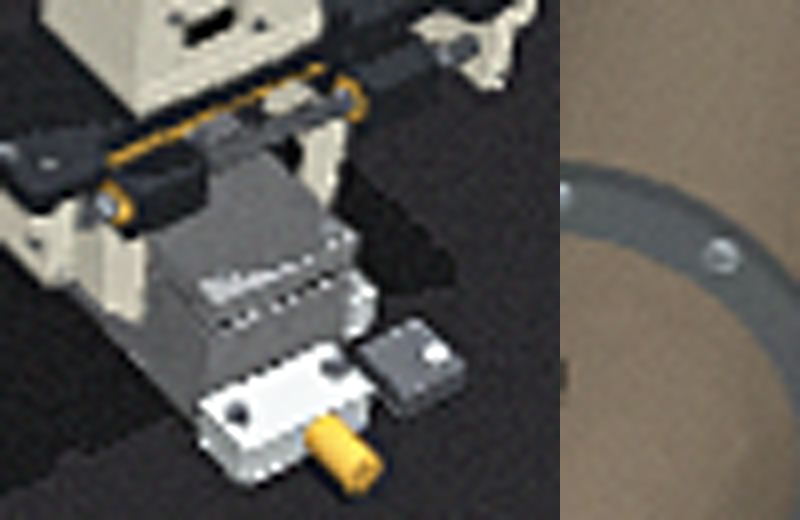

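The box's end face sits flush against the end stop, along crop (200,405)–(335,345), with no gap and no visible tilt. A -0.5 Nm yaw moment remains, so I'll trim the yaw and firm up the long-stop press.

Emit:
drive_tool:
  commands:
    - [[0,0,0.003],[0,0.05,0],-0.5]
    - [[0,0,0.006],[0,0.1,0],-0.5]
    - [[0,0,0.006],[0,0.1,0],-0.5]
    - [[0,0,0.006],[0,0.1,0],-0.5]

```text
clock: 9.53
position: [0.6235, -0.0991, 0.0241]
ee_rot: [-2.34, -2.077, -0.003]
force: [-15.0, 20.6, 27.8]
width: 0.608
gripper_force: 55.0
```

Run:
```python
from h import *
o=readout.observe();print(o["position"],o["force"],o["ft_torque"],o["width"]);M=Ro.from_rotvec(o["ee_rot"]).as_matrix();print(M.round(4),np.degrees(np.arctan2(M[1,0],M[0,0])))
```

```text
[ 0.62346401 -0.09908298  0.02408373] [-15.0081903   20.61078764  27.84426474] [ 3.83193261  3.16380568 -0.3428816 ] 0.6076100078804207
[[ 0.1187  0.9929 -0.0069]
 [ 0.9929 -0.1187  0.0104]
 [ 0.0096 -0.0081 -0.9999]] 83.17994233038443
```

The tool has leaned 0.7° under load, so I'll counter-tilt to keep the base flat.

Emit:
drive_tool:
  commands:
    - [[-0.004,-0.005,0],[0,0,0],-0.5]
    - [[-0.008,-0.0095,0],[0,0,0],-0.5]
    - [[-0.008,-0.0095,0],[0,0,0],-0.5]
    - [[-0.008,-0.0095,0],[0,0,0],-0.5]

```text
clock: 9.87
position: [0.6234, -0.0992, 0.0239]
ee_rot: [-2.35, -2.085, 0.0]
force: [-14.5, 20.2, 24.9]
width: 0.607
gripper_force: 55.0
```

```bash
cat > s.py <<'E'
from h import *
o=readout.observe();M=Ro.from_rotvec(o["ee_rot"]).as_matrix()
print("pos",o["position"].round(5),"F",o["force"].round(1),"T",o["ft_torque"].round(2),"z",M[:,2].round(4),"yaw",np.degrees(np.arctan2(M[1,0],M[0,0])).round(2))
E
python3 s.py
```

```text
pos [ 0.6234  -0.09925  0.02386] F [-14.5  20.2  24.9] T [ 4.31  3.23 -0.4 ] z [-1.e-04 -1.e-04 -1.e+00] yaw 83.15
```

Emit:
drive_tool:
  commands:
    - [[0,0,0.005],[0,0,-0.1],-0.5]
    - [[0,0,0.01],[0,0,-0.15],-0.5]
    - [[0,0,0.01],[0,0,-0.15],-0.5]
    - [[0,0,0.01],[0,0,-0.15],-0.5]

```text
clock: 10.2
position: [0.6234, -0.0994, 0.0239]
ee_rot: [2.358, 2.075, -0.002]
force: [-8.2, 17.8, 9.1]
width: 0.603
gripper_force: 55.0
```

```bash
python3 s.py
```

```text
pos [ 0.62344 -0.09935  0.02393] F [-8.2 17.8  9.1] T [3.92 1.9  0.38] z [-6.0e-04 -1.2e-03 -1.0e+00] yaw 82.68
```

Emit:
drive_tool:
  commands:
    - [[0,0,-0.002],[0,0.1,0],-0.5]
    - [[0,0,-0.004],[0,0.2,0],-0.5]
    - [[0,0,-0.004],[-0.05,0.2,0],-0.5]
    - [[0,0,-0.004],[-0.05,0.2,0],-0.5]

```text
clock: 10.53
position: [0.6235, -0.0994, 0.024]
ee_rot: [-2.353, -2.076, 0.004]
force: [-15.7, 20.3, 16.4]
width: 0.607
gripper_force: 55.0
```

```bash
python3 s.py
```

```text
pos [ 0.62352 -0.09935  0.02398] F [-15.7  20.3  16.4] T [ 4.34  3.37 -0.13] z [-4.e-03  7.e-04 -1.e+00] yaw 82.85
```

Emit:
drive_tool:
  commands:
    - [[-0.002,0,0.0],[0,0,0],-0.5]
    - [[-0.005,0,0.001],[0,0,0],-0.5]
    - [[-0.005,0,0.001],[0,0,0],-0.5]
    - [[-0.005,0,0.001],[0,0,0],-0.5]
    - [[-0.005,0,0.001],[0,0,0],-0.5]
    - [[-0.005,0,0.001],[0,0,0],-0.5]

```text
clock: 11.03
position: [0.6235, -0.0993, 0.0239]
ee_rot: [2.356, 2.078, 0.001]
force: [-14.8, 19.8, 17.5]
width: 0.606
gripper_force: 55.0
```

```bash
python3 s.py
python3 - <<'E'
from h import *
b=cams.get_image("side")
cv2.imwrite("pics/k1.png",cv2.resize(b[210:270,345:415],None,fx=10,fy=10,interpolation=cv2.INTER_CUBIC))
E
```

```text
pos [ 0.62347 -0.09934  0.02389] F [-14.8  19.8  17.5] T [ 4.37  3.69 -0.05] z [ 8.e-04 -1.e-04 -1.e+00] yaw 82.82
```

View pics/k1.png

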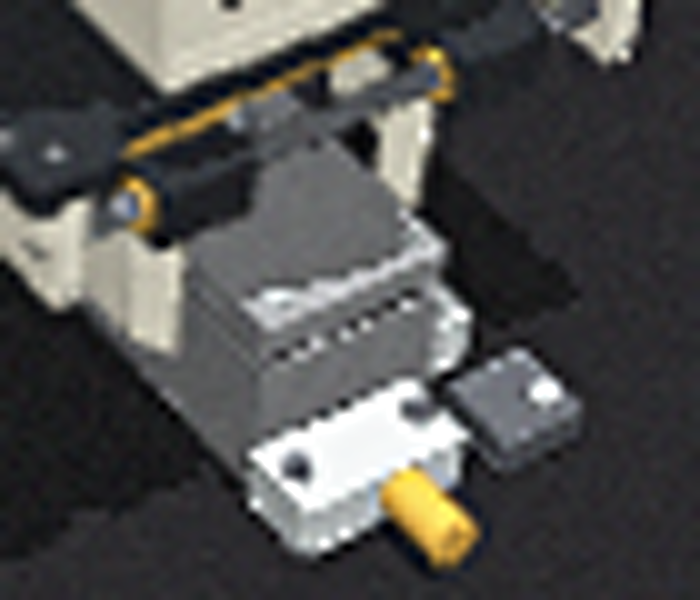

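The end face is flush with the end stop along (250,455)–(405,380). The box is upright, pressing about 15 N on the long stop and 20 N on the end stop, with almost no yaw moment. I'll hand it in.

```bash
python3 -c "
from cell import job
print(job.sign_off())"
```

```text
the job is handed in; nothing more can be done
None
```

I handed the job in at about 11 s with the enclosure slid into the aluminium gauge and still gripped, pressing about 15 N on the long stop and 20 N on the end stop. I judged the probe to be level from the flush end face and the hard contact force, since its position can't be read directly.

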